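# Gauge the torch bodies and tag the good one

## Task

Three blue torch bodies stand in the nest, but only one has a clear bore: find it with the red-handled go-gauge, by feeling in which terminal opening the pin goes all the way in, and leave the gauge there, fully home with its shoulder down on the rim. Then hang the green pass tag by its hole on the post in front of that same body, lying flat on the nest, and leave the phone, the cap and the green torch body where they are.

Things in the scene. Friction and masses are not known exactly. Their poses are not given: they have to be found in the camera images.
- gauge: Go-gauge, loose, 60 g: steel pin 8 mm in diameter, 45 mm long (last 4 mm tapered); above it a brass shoulder disc, diameter 21, 6 mm thick; above that a round red handle, diameter 18, 44 mm tall. Origin: on the axis at the shoulder's underside; z along the axis, handle top at +50 mm. Starts upright in the stand's hole, shoulder resting on the stand's top, 60 mm above the bench.
- gauge_tip (a point): Tip of the gauge's pin, 45 mm below the gauge's origin on its axis.
- stand: Brown wooden gauge stand, fixed, 56 x 56 x 60 mm tall with a 10 mm hole 50 mm deep in the middle of its top. Origin: centre of its underside, on the bench. It may stand on either side of the nest.
- tag: Green pass tag, loose, 25 g, 6 mm thick: a flat ring 36 mm across with a 16 mm hole, and a tab 18 mm wide along the tag's -x that ends 61 mm from the hole's centre. Origin: centre of the hole, on the underside; z normal to the tag. Starts flat on its rest, underside 20 mm above the bench.
- rest: Tag rest, fixed: a dark wooden rib 80 mm long along x, 12 mm wide, its top 20 mm above the bench, on a 100 x 60 x 4 mm dark steel base. Origin: on the bench, below the tag's hole; the rib runs from x = -60 to +20 mm. It is on the side of the nest where the stand is not.
- nest: Plywood block, fixed, 30 mm tall, y -135 to 135, x -65 to 55 mm from its origin on the bench. At x 30, y 80, 0, -80 stand three blue torch bodies, diameter 30, 55 mm above the block, each with a 9.5 mm opening on top and a post (diameter 8, 36 tall) before it at x -30. One bore is clear for the whole pin; two are choked by flash 20 mm down, unseen. Which is clear varies.
- mouth0 (a point): Centre of the terminal opening in the torch body at the nest's +y end, level with its rim (85 mm above the bench).
- post0 (a point): Foot of the post before the torch body of mouth0, on its axis, on the nest's top (30 mm above the bench); the post rises 36 mm from here.
- mouth1 (a point): Centre of the terminal opening in the torch body at the middle, level with its rim (85 mm above the bench).
- post1 (a point): Foot of the post before the torch body of mouth1, on its axis, on the nest's top (30 mm above the bench); the post rises 36 mm from here.
- mouth2 (a point): Centre of the terminal opening in the torch body at the nest's -y end, level with its rim (85 mm above the bench).
- post2 (a point): Foot of the post before the torch body of mouth2, on its axis, on the nest's top (30 mm above the bench); the post rises 36 mm from here.
- phone: Black phone lying on the bench beyond the nest, loose, 75 x 150 x 9 mm. Origin: centre of its underside. Bystander.
- cap: Black screw cap on the bench before the nest, loose, 42 mm in diameter, 20 mm tall. Origin: centre of its underside. Bystander.
- green_torch: Green torch body standing on its head on the bench, loose, 44 mm in diameter below, 30 mm above, 110 mm tall. Origin: centre of its underside. Bystander.
Things that resemble listed ones, but are neither listed nor needed, are in the scene too. Leave any turquoise look-alike of the gauge alone.

How it is judged:
On the way, in this order (a step that is already met when the one before it is completed fails the run):
1. the gauge is fully home in the torch body with the clear bore (((distance between gauge and mouth0 below 0.004 m and angle between gauge's own z axis and vertical below 0.08 rad) or (distance between gauge and mouth1 below 0.004 m and angle between gauge's own z axis and vertical below 0.08 rad) or (distance between gauge and mouth2 below 0.004 m and angle between gauge's own z axis and vertical below 0.08 rad))), for 0.2 s.
2. the tag lies on the nest around the post in front of that same body ((((distance between gauge and mouth0 below 0.004 m and angle between gauge's own z axis and vertical below 0.08 rad) and (distance between tag and post0 below 0.01 m and angle between tag's own z axis and vertical below 0.15 rad)) or ((distance between gauge and mouth1 below 0.004 m and angle between gauge's own z axis and vertical below 0.08 rad) and (distance between tag and post1 below 0.01 m and angle between tag's own z axis and vertical below 0.15 rad)) or ((distance between gauge and mouth2 below 0.004 m and angle between gauge's own z axis and vertical below 0.08 rad) and (distance between tag and post2 below 0.01 m and angle between tag's own z axis and vertical below 0.15 rad)))), for 0.2 s.
At the end, for the whole second after the job is handed in: The gauge stands in one torch body, shoulder underside within 4 mm of the opening's centre, upright within 0.08 rad; the tag's hole is around the post before that same body, its origin within 10 mm of the post's foot, flat within 0.15 rad; both released and at rest ((((distance between gauge and mouth0 below 0.004 m and angle between gauge's own z axis and vertical below 0.08 rad) and (distance between tag and post0 below 0.01 m and angle between tag's own z axis and vertical below 0.15 rad)) or ((distance between gauge and mouth1 below 0.004 m and angle between gauge's own z axis and vertical below 0.08 rad) and (distance between tag and post1 below 0.01 m and angle between tag's own z axis and vertical below 0.15 rad)) or ((distance between gauge and mouth2 below 0.004 m and angle between gauge's own z axis and vertical below 0.08 rad) and (distance between tag and post2 below 0.01 m and angle between tag's own z axis and vertical below 0.15 rad))) and linear speed of each of gauge, tag below 0.01 m/s and angular speed of each of gauge, tag below 0.1 rad/s); the robot touches nothing.
It fails at once if the phone is shifted by more than 30 mm or tipped over (distance of phone from where it was at the start of the episode above 0.03 m or angle between phone's own z axis and vertical above 0.5 rad).
It fails at once if the cap is shifted by more than 30 mm or tipped over (distance of cap from where it was at the start of the episode above 0.03 m or angle between cap's own z axis and vertical above 0.5 rad).
It fails at once if the green torch body is shifted by more than 30 mm or tipped over (distance of green_torch from where it was at the start of the episode above 0.03 m or angle between green_torch's own z axis and vertical above 0.5 rad).
It also fails if it takes over 64 s, if anything falls off the work surface, if the arm or the gripper's body presses on something with over 40 N, if the wrist force passes 120 N, or if a joint passes its speed limit or range.

## Robot

A 7-joint arm with a two-finger parallel gripper is mounted at the origin on the work surface. World frame = base frame: x ahead of the robot, y to its left, z up, the work surface at z = 0. Lengths are in m, angles in rad, forces in N, time in s.
With the tool pointing down it reaches from about 0.35 to 0.9 m from the base axis. Payload 7.2 kg.
Tool frame: the origin (TCP) lies at the very end of the fingers, on their centre line; the grasp point (between the pads) lies 19 mm behind it (grip_depth is the distance from the TCP to the grasp point, in m); z points along the fingers, y is the direction in which the jaws open and shut (so a half turn about z gives the same grasp; the last joint's range is limited). The gripper opens to 88 mm and grips with 3 to 60 N. Pads are 20 mm wide; open, the fingers measure 115 mm over their backs; the gripper's body (75 mm by 178 mm) begins 61 mm behind the grasp point.
Start: joints at [-1.341, 0.411, -0.013, 1.596, 0.006, 1.134, -0.082], TCP at [0.183, 0.597, 0.223] pointing down, gripper open.
Joint ranges: [-2.95, 2.95], [-0.29, 1.99], [-1.47, 1.44], [0.14, 2.54], [-1.03, 4.17], [0.13, 1.85], [-2.86, 2.86]. Speed limits (rad/s): [2.39, 2.39, 3.01, 3.01, 3.14, 3.14, 3.14].

## Interface

Orientations are given as a unit quaternion [x, y, z, w].
In Python, from plant import * gives the robot as it stands. The module is installed in compiled form; this text tells all that it offers.
- The arm moves only by the tool send_rows, never from a script. Its argument "rows" is a list of rows, each a list of 7 numbers: the closure in counts, from 0 (fully open) to 255 (shut), then the shift along the tool's x, y, z in m, then the turn, a rotation vector about the tool's x, y, z in degrees. In form: [[fingers, dx, dy, dz, wx, wy, wz], ...]. A call has 1 to 5 rows; each row is the pose to reach, as a shift and turn from the pose commanded when the call began, along the tool's axes at that moment; what a row does not reach only later rows make up. A row lasts 1/8 s, in which the tool goes at most 62.5 mm and 10.7 degrees, less where a joint would pass 70% of its speed; a pose out of reach is approached as far as the arm can. A call with a gripper value outside its range is refused whole. The fingers move at their own pace and stop on an object; "force" is the grip in N (left out, the last holds). Time passes only in rows, so rows that repeat a pose let the fingers close. It gives the time, the measured TCP pose, the force and the opening at its end, in the units of the state.
- get_state(): the state, without advancing time (a new reading comes with each control period).
- snapshot(name): name is "scene" or "side" or "wrist"; returns a dict with "img" (480x640x3 uint8, blue, green, red), "camera_matrix" (3x3 intrinsics, pixels), "rvec" (rotation vector, rad) and "tvec" (3), from world to camera coordinates, as OpenCV has them; the wrist camera has in their place "mount" (4x4, takes a point from camera to tool coordinates, whose origin is the TCP and whose axes are the flange's). Camera axes: x right, y down, z forward; pixel columns grow to the right and rows downward; lengths in m; the calibration is good to about 2 mm. The wrist camera is an equidistant fisheye: a pixel r from the principal point sees the ray r / f radians off the axis. A picture is of the moment at which its call begins: read the wrist's pose just before it. There is no depth.
- close_job(): hands the job in, once; it reports no verdict.
Trained networks look in a picture, given as the dict that the camera call returned (one of the last four; its "shot" number tells which), for a name from the list of things; names that differ only in an ending like _2 or _b are one class to them, and where a whole thing is asked for, a point or a joint stands for the part that bears it (a point fixed in the world has none). Each returns a list of dicts, best first, with "score" (0 to 1); they miss things now and then, are a little off and sometimes report something else, mostly with a low value. They report only what shows in the picture. A call takes as long as a camera call. They do not tell look-alikes from the thing itself.
- boxes_of(picture, thing): "bbox" ([left, top, width, height] in pixels, round what is visible of it).
- spot_point(picture, thing): "location" ([row, column] in pixels: a listed point, or the origin of a listed thing).
The state is a dict: "t": time; "qpos": joint angles; "qvel": joint speeds; "joint_efforts": joint torques, N m; "eef_pos": TCP position; "tcp_rot": TCP orientation; "force": force on the tool from outside, world axes, zero at the start; "wrist_torque": the same for the moment, N m; "gripper_width": finger opening in m.
Only numpy, scipy, OpenCV 4.12 (cv2) and the standard library are available. Lean on these libraries where they do the work, as an engineer would, in place of code of your own. Each camera call takes 0.05 s, during which the arm holds its last target. There are 200 camera calls.

## Working session

There is one attempt and no reset: what is moved stays moved. The work goes in short steps, Python scripts to look and compute and a tool call to move; the robot and the scene stay as the last step left them, time stands still between calls to the robot, and variables do not carry over. Pictures are saved under pics/ and viewed, about 8 in all and at most 12, crops included, and the job is handed in when it is done.

Besides the shell and the picture viewer there is one more tool, called after "Request:" as name(argument=value, ...), one argument or row to a line, values as JSON. send_rows: Moves the arm, as the interface text tells. Its arguments: {"type":"object","properties":{"rows":{"type":"array"},"force":{"type":"number"}},"required":["rows"]}

```bash
mkdir -p pics; cat > h.py <<'E'
from plant import *
import numpy as np, cv2
from scipy.spatial.transform import Rotation as R
def ray(p,px):
    K=np.array(p["camera_matrix"]);Rm=cv2.Rodrigues(np.array(p["rvec"],float))[0];t=np.array(p["tvec"]).ravel()
    d=Rm.T@np.linalg.inv(K)@np.array([px[0],px[1],1.]);return -Rm.T@t,d
def onz(p,px,z):
    o,d=ray(p,px);return (o+d*(z-o[2])/d[2])
def wray(p,px,st):
    K=np.array(p["camera_matrix"]);a=(px[0]-K[0,2])/K[0,0];b=(px[1]-K[1,2])/K[1,1];r=np.hypot(a,b)
    d=np.array([np.sin(r)*a/(r+1e-12),np.sin(r)*b/(r+1e-12),np.cos(r)]);M=np.array(p["mount"])
    Q=R.from_quat(st["tcp_rot"]).as_matrix()
    return np.array(st["eef_pos"])+Q@M[:3,3],Q@M[:3,:3]@d
def wonz(p,px,z,st):
    o,d=wray(p,px,st);return o+d*(z-o[2])/d[2]
E
python3 - <<'E'
from h import *
s=get_state();print(s)
Z=dict(gauge=.06,stand=0,tag=.02,rest=0,nest=0,mouth0=.085,mouth1=.085,mouth2=.085,post0=.03,post1=.03,post2=.03,phone=0,cap=0,green_torch=0)
for n in("scene","side"):
    p=snapshot(n);cv2.imwrite(f"pics/{n}.png",p["img"]);print(n)
    for k,z in Z.items():
        for d in spot_point(p,k)[:3]:
            r,c=d["location"];print(k,round(d["score"],2),int(c),int(r),onz(p,(c,r),z).round(4))
E
```

```text
{'t': 0.0, 'qpos': array([-1.34123077,  0.41188991, -0.01273114,  1.59701668,  0.00560079,
        1.13428185, -0.08224165]), 'qvel': array([-0.00104952, -0.00065945,  0.00179949,  0.00213153, -0.00304965,
        0.00073982, -0.00121818]), 'joint_efforts': array([ 2.93563193e-03, -5.87976873e+01,  6.43805936e-01, -2.91070801e+01,
       -5.35735209e-02,  1.86424144e-02,  1.49523821e-04]), 'eef_pos': array([0.1832508 , 0.59702091, 0.22182639]), 'tcp_rot': array([ 1.48332968e-01,  9.88937168e-01, -7.77432276e-04, -6.43061624e-05]), 'force': array([ 0.09217583, -0.24906366, -0.3753176 ]), 'wrist_torque': array([ 0.0438247 , -0.01520383, -0.01978544]), 'gripper_width': 0.08744301742656897}
scene
gauge 0.65 303 160 [0.3561 0.2582 0.06  ]
gauge 0.41 359 169 [0.5067 0.304  0.06  ]
stand 0.6 331 177 [0.4236 0.2971 0.    ]
stand 0.48 335 233 [0.5417 0.1201 0.    ]
tag 0.97 205 356 [ 0.4983 -0.3148  0.02  ]
tag 0.36 312 251 [0.5349 0.0243 0.02  ]
rest 0.73 207 360 [ 0.4963 -0.3137  0.    ]
rest 0.72 204 356 [ 0.4853 -0.3095  0.    ]
nest 0.97 319 266 [0.5636 0.0071 0.    ]
mouth0 0.98 303 273
[... 1507 characters left out ...]
outh2 0.92 294 240 [0.595  0.0095 0.085 ]
mouth2 0.76 280 270 [0.6124 0.0742 0.085 ]
mouth2 0.74 303 206 [ 0.5862 -0.0753  0.085 ]
post0 0.84 327 263 [0.5378 0.0127 0.03  ]
post0 0.78 338 233 [ 0.52   -0.0596  0.03  ]
post0 0.67 314 297 [0.5554 0.0886 0.03  ]
post1 0.84 327 263 [0.5378 0.0127 0.03  ]
post1 0.78 338 233 [ 0.52   -0.0596  0.03  ]
post1 0.67 314 297 [0.5554 0.0886 0.03  ]
post2 0.84 327 263 [0.5378 0.0127 0.03  ]
post2 0.78 338 233 [ 0.52   -0.0596  0.03  ]
post2 0.67 314 297 [0.5554 0.0886 0.03  ]
phone 0.9 208 239 [ 0.7779 -0.0544  0.    ]
cap 0.84 414 292 [0.3773 0.0472 0.    ]
green_torch 0.87 224 433 [0.6718 0.3094 0.    ]
green_torch 0.75 207 239 [ 0.7798 -0.0548  0.    ]
```

View pics/scene.png

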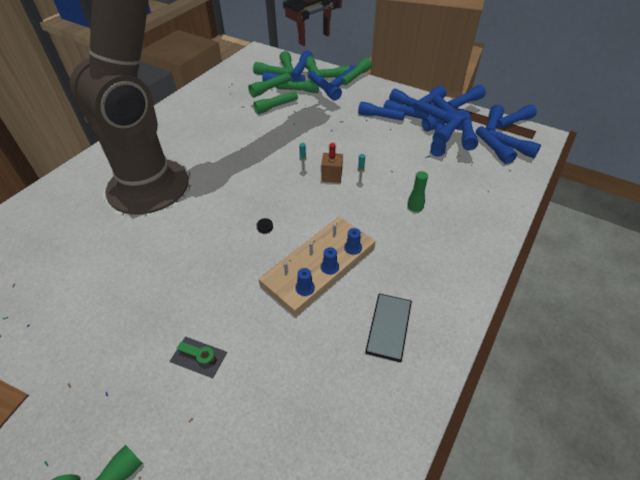

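View pics/side.png

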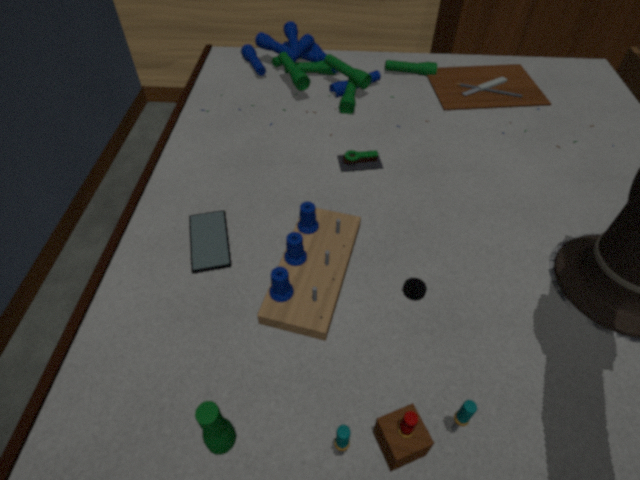

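The red gauge is in the stand at scene (332,155) and side (409,422). The turquoise look-alikes are at scene (303,150) and (361,160). The tag is at scene (205,356), with its tab pointing toward the robot (-x).

```bash
cat >> h.py <<'E'
def to(pos,s,yaw=None):
    Q=R.from_quat(s["tcp_rot"]).as_matrix();return (Q.T@(np.array(pos)-s["eef_pos"])).round(4)
def tri(rays):
    A=0;b=0
    for o,d in rays:
        d=d/np.linalg.norm(d);P=np.eye(3)-np.outer(d,d);A=A+P;b=b+P@o
    x=np.linalg.solve(A,b);return x,[np.linalg.norm((np.eye(3)-np.outer(d,d)/(d@d))@(x-o)) for o,d in rays]
def red(img):
    h=cv2.cvtColor(img,cv2.COLOR_BGR2HSV);m=(((h[...,0]<6)|(h[...,0]>174))&(h[...,1]>170)&(h[...,2]>70)).astype(np.uint8)
    n,l,st,c=cv2.connectedComponentsWithStats(m);return [(st[i].tolist(),c[i].round(1).tolist()) for i in range(1,n) if st[i,4]>25]
E
python3 - <<'E'
from h import *
rs=[]
for n in("scene","side"):
    p=snapshot(n);r=red(p["img"]);print(r)
    rs.append(r and ray(p,max(r,key=lambda q:q[0][4])[1]))
    cv2.imwrite(f"pics/c_{n}.png",cv2.resize(p["img"][130:200,280:390] if n=="scene" else p["img"][380:480,310:490],None,fx=4,fy=4))
x,e=tri(rs);print(x,e)
s=get_state();print(s["t"],to([x[0],x[1],.22],s),R.from_quat(s["tcp_rot"]).as_matrix().round(3))
E
```

```text
[([330, 144, 5, 13, 58], [332.0, 150.1])]
[([404, 411, 14, 15, 153], [410.7, 417.9])]
[0.41985529 0.30243742 0.09295101] [np.float64(0.0016637944841692337), np.float64(0.0016637944841692298)]
1.6 [-0.3126 -0.2127  0.0026] [[-0.956  0.293  0.   ]
 [ 0.293  0.956  0.   ]
 [ 0.     0.    -1.   ]]
```

View pics/c_side.png

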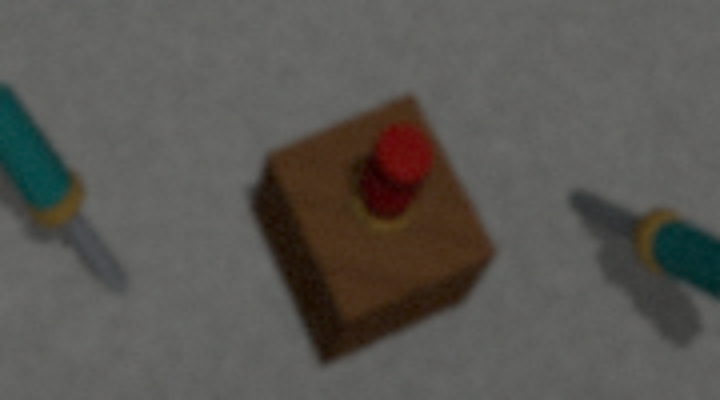

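The crop confirms it: the red handle is in the brown stand, and the turquoise look-alikes are off it on either side. I'll move above the gauge.

Request:
send_rows(
  rows=[
    [0,-0.05,-0.034,0,0,0,0],
    [0,-0.1,-0.068,0,0,0,0],
    [0,-0.15,-0.102,0,0,0,0],
    [0,-0.2,-0.136,0,0,0,0],
    [0,-0.25,-0.17,0,0,0,0],
  ],
  force=20,
)

```text
t: 2.22
eef_pos: [0.3736, 0.36, 0.223]
tcp_rot: [0.148, 0.989, 0.0, 0.0]
force: [0.2, 0.5, -0.2]
gripper_width: 0.0875
```

Request:
send_rows(
  rows=[
    [0,-0.045,-0.03,0,0,0,0],
    [0,-0.063,-0.043,0,0,0,0],
    [0,-0.063,-0.043,0,0,0,0],
  ],
)

```text
t: 2.6
eef_pos: [0.4212, 0.3006, 0.2228]
tcp_rot: [0.15, 0.989, 0.0, 0.0]
force: [-0.2, -0.3, -0.8]
gripper_width: 0.0879
```

```bash
python3 - <<'E'
from h import *
s=get_state();p=snapshot("wrist");cv2.imwrite("pics/w1.png",p["img"])
print(s["t"],s["eef_pos"],s["qpos"].round(2),p["camera_matrix"],p["mount"])
for b,c in red(p["img"]): print(b,c,wonz(p,c,.11,s))
E
```

```text
2.6 [0.42118695 0.30060016 0.22284371] [-0.84  0.23  0.15  1.86 -0.04  1.06  0.59] [[371.64829954   0.         318.82180617]
 [  0.         371.64829954 241.14422043]
 [  0.           0.           1.        ]] [[ 5.02034232e-05 -9.64958005e-01 -2.62404357e-01  7.16409256e-02]
 [ 9.99999564e-01  2.93150831e-04 -8.86703415e-04 -4.94537819e-04]
 [ 9.32555613e-04 -2.62404198e-01  9.64957599e-01 -1.62700874e-01]
 [ 0.00000000e+00  0.00000000e+00  0.00000000e+00  1.00000000e+00]]
[319, 218, 14, 5, 33] [324.8, 219.8] [0.40950449 0.30820682 0.11      ]
[314, 224, 23, 23, 385] [324.9, 235.5] [0.42126555 0.30467982 0.11      ]
```

View pics/w1.png

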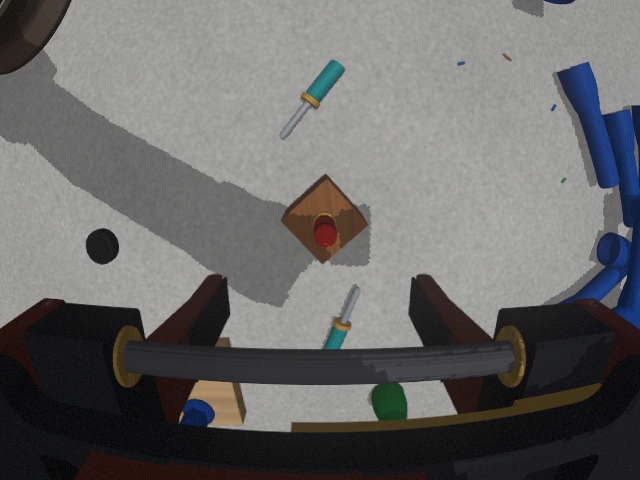

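Viewed from above, the red handle is at (325,236), in the stand. Both turquoise look-alikes lie on the bench at (315,100) and (345,320). Descending to grasp.

Request:
send_rows(
  rows=[
    [0,0.001,0.004,0.04,0,0,0],
    [0,0.001,0.004,0.09,0,0,0],
    [0,0.001,0.004,0.13,0,0,0],
    [0,0.001,0.004,0.149,0,0,0],
    [0,0.001,0.004,0.149,0,0,0],
  ],
)

```text
t: 3.28
eef_pos: [0.4183, 0.3071, 0.0723]
tcp_rot: [0.147, 0.989, -0.001, -0.001]
force: [-0.0, -0.3, -0.1]
gripper_width: 0.0878
```

Request:
send_rows(
  rows=[
    [255,0,0,0,0,0,0],
    [255,0,0,0,0,0,0],
    [255,0,0,0,0,0,0],
    [255,0,0,0,0,0,0],
    [255,0,0,0,0,0,0],
  ],
  force=25,
)

```text
t: 3.9
eef_pos: [0.4204, 0.3062, 0.0738]
tcp_rot: [0.148, 0.989, 0.0, 0.0]
force: [-0.4, 0.4, -0.4]
gripper_width: 0.0414
```

Request:
send_rows(
  rows=[
    [255,0,0,0,0,0,0],
    [255,0,0,0,0,0,0],
    [255,0,0,0,0,0,0],
    [255,0,0,0,0,0,0],
    [255,0,0,0,0,0,0],
  ],
)

```text
t: 4.53
eef_pos: [0.4203, 0.3061, 0.0736]
tcp_rot: [0.148, 0.989, -0.0, -0.0]
force: [-0.6, -0.8, -0.4]
gripper_width: 0.0176
```

Request:
send_rows(
  rows=[
    [255,0,0,-0.03,0,0,0],
    [255,0,0,-0.08,0,0,0],
    [255,0,0,-0.115,0,0,0],
    [255,0,0,-0.125,0,0,0],
  ],
)

```text
t: 5.03
eef_pos: [0.4211, 0.3068, 0.2006]
tcp_rot: [0.148, 0.989, 0.001, 0.001]
force: [0.4, -0.0, -1.5]
gripper_width: 0.0174
```

```bash
python3 - <<'E'
from h import *
P={}
for n in("scene","side"):
    p=snapshot(n);P[n]=p
    for k,z in(("mouth0",.085),("post0",.03)):
        L=[d for d in spot_point(p,k)[:3]]
        L=sorted([(onz(p,d["location"][::-1],z)[1],d["location"][::-1]) for d in L])
        P[n,k]=L
for k in("mouth0","post0"):
    for a,b in zip(P["scene",k],P["side",k]):
        x,e=tri([ray(P["scene"],a[1]),ray(P["side"],b[1])]);print(k,x.round(4),np.round(e,4))
    print(P["scene",k],P["side",k])
s=get_state();print(s["t"],s["eef_pos"],s["gripper_width"],s["force"],red(P["side"]["img"]))
print(to([.609,.081,.198],s))
E
```

```text
mouth0 [ 0.5806 -0.0784  0.0859] [0.0016 0.0016]
mouth0 [ 0.5962 -0.0015  0.0797] [0.0006 0.0006]
mouth0 [0.614  0.0766 0.0917] [0.0019 0.0019]
[(np.float64(-0.07813061975046437), [303.7, 272.6]), (np.float64(-0.00539067469521326), [329.3, 253.5]), (np.float64(0.08164373791086277), [353.3, 230.4])] [(np.float64(-0.07848743321433144), [306.2, 205.2]), (np.float64(0.003345698722065249), [294.5, 237.9]), (np.float64(0.07246002831744042), [277.9, 269.0])]
post0 [ 0.519  -0.0669  0.0311] [0.0037 0.0037]
post0 [0.5392 0.0099 0.0326] [0.0025 0.0025]
post0 [0.5558 0.0932 0.0255] [0.0013 0.0013]
[(np.float64(-0.06672005122055324), [283.7, 271.9]), (np.float64(0.012045987868885444), [312.0, 253.6]), (np.float64(0.08991562884517745), [335.6, 235.5])] [(np.float64(-0.06588490796949958), [336.9, 231.3]), (np.float64(0.0066391507359740976), [327.6, 260.4]), (np.float64(0.09554063206286623), [314.9, 301.1])]
5.325 [0.41963312 0.30560056 0.19702819] 0.01742797812181403 [-0.42675215  1.01971813 -0.38868677] []
[-0.2469 -0.1592 -0.0009]
```

Request:
send_rows(
  rows=[
    [255,-0.045,-0.029,0,0,0,0],
    [255,-0.1,-0.065,0,0,0,0],
    [255,-0.15,-0.097,0,0,0,0],
    [255,-0.2,-0.13,0,0,0,0],
    [255,-0.235,-0.152,0,0,0,0],
  ],
)

```text
t: 5.95
eef_pos: [0.6013, 0.0887, 0.1972]
tcp_rot: [0.15, 0.989, -0.001, -0.001]
force: [1.1, -0.4, -0.9]
gripper_width: 0.0175
```

Request:
send_rows(
  rows=[
    [255,-0.015,-0.01,0.02,0,0,0],
    [255,-0.015,-0.01,0.045,0,0,0],
    [255,-0.015,-0.01,0.045,0,0,0],
    [255,-0.015,-0.01,0.045,0,0,0],
  ],
)

```text
t: 6.45
eef_pos: [0.6113, 0.0791, 0.1533]
tcp_rot: [0.148, 0.989, 0.0, -0.0]
force: [0.3, -0.0, 0.3]
gripper_width: 0.0176
```

```bash
python3 - <<'E'
from h import *
s=get_state();p=snapshot("wrist");s2=get_state();cv2.imwrite("pics/w2.png",cv2.resize(p["img"][180:400,200:460],None,fx=3,fy=3))
print(s["t"],s["eef_pos"],s2["eef_pos"],s["tcp_rot"],s["force"])
for k in("mouth0","gauge_tip","gauge"):
    for d in spot_point(p,k)[:3]: print(k,d["score"],d["location"],wonz(p,d["location"][::-1],.085,s))
E
```

```text
6.45 [0.61130764 0.07909511 0.1533159 ] [0.61174837 0.07898287 0.15397738] [ 1.47565394e-01  9.89052187e-01  3.98373607e-05 -4.73697773e-04] [ 0.3322141  -0.01021505  0.32115509]
mouth0 0.82 [278.1, 106.9] [ 0.58370374 -0.07953923  0.085     ]
mouth0 0.73 [273.9, 202.2] [ 0.60153983 -0.00221623  0.085     ]
mouth0 0.63 [256.7, 318.8] [0.61264581 0.07792877 0.085     ]
gauge_tip 0.86 [258.7, 317.0] [0.61361392 0.07640435 0.085     ]
gauge_tip 0.83 [54.9, 532.3] [0.51830706 0.26055295 0.085     ]
gauge 0.87 [289.9, 316.1] [0.63453141 0.06935335 0.085     ]
gauge 0.85 [99.9, 523.7] [0.54816716 0.24295912 0.085     ]
gauge 0.61 [220.4, 558.8] [0.63912232 0.25528669 0.085     ]
```

View pics/w2.png

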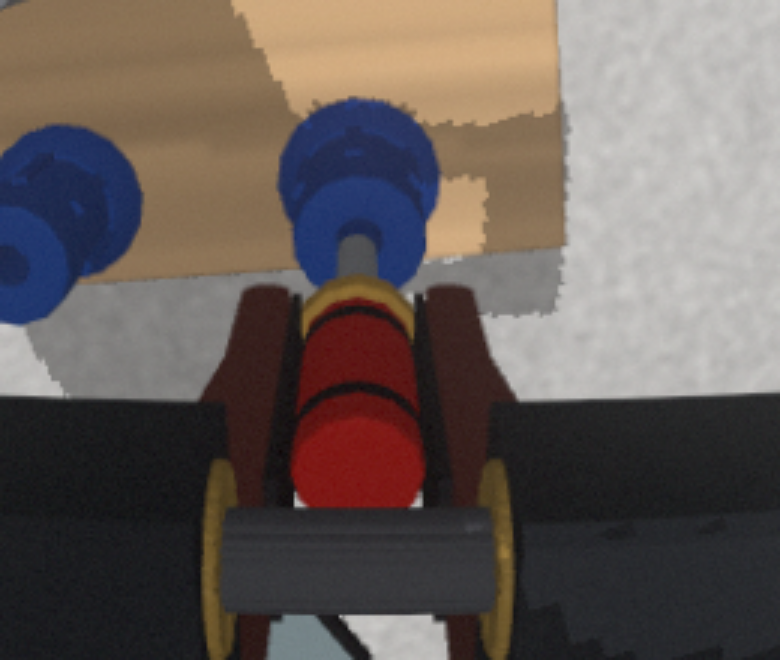

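```bash
python3 - <<'E'
from h import *
s=get_state();p=snapshot("wrist")
Q=R.from_quat(s["tcp_rot"]).as_matrix()
def T(x): return (Q.T@(x-s["eef_pos"])).round(4)
m=wonz(p,(200+360.5/3,180+238/3),.085,s)
g=wonz(p,(200+357.5/3,180+242/3),s["eef_pos"][2]-.059,s)
print(m,T(m),g,T(g),s["t"])
# predicted projection of tip if on tool axis, several dz; and rim circle
K=p["camera_matrix"];M=np.linalg.inv(np.array(p["mount"]))
def proj(t):
    c=M[:3,:3]@t+M[:3,3];r=np.arctan2(np.hypot(c[0],c[1]),c[2]);u=c[:2]/np.hypot(c[0],c[1])*r*K[0,0]+[K[0,2],K[1,2]];return ((u-[200,180])*3).round(1)
print(proj(np.array([0,0,.059])),proj(np.array([0,0,.014])),proj(np.array([0,0,-.036])))
mt=Q.T@(m-s["eef_pos"])
for a in np.arange(0,6.28,1.57): print(proj(mt+[.008*np.cos(a),.008*np.sin(a),0]),proj(mt+[.00475*np.cos(a),.00475*np.sin(a),0]))
im=p["img"];cv2.imwrite("pics/w3.png",cv2.resize(im[225:300,285:355],None,fx=8,fy=8,interpolation=cv2.INTER_CUBIC))
E
```

```text
[0.61600609 0.07760813 0.085     ] [-0.0039  0.0002  0.0695] [0.61336935 0.07771766 0.0955159 ] [-0.0013 -0.0005  0.059 ] 6.65
[359.8 235.9] [360.3 316.9] [361.2 461.2]
[360.5 202.9] [360.5 217.3]
[397. 238.] [382.2 238. ]
[360.5 272.4] [360.5 258.5]
[324.  238.1] [338.8 238. ]
```

View pics/w3.png

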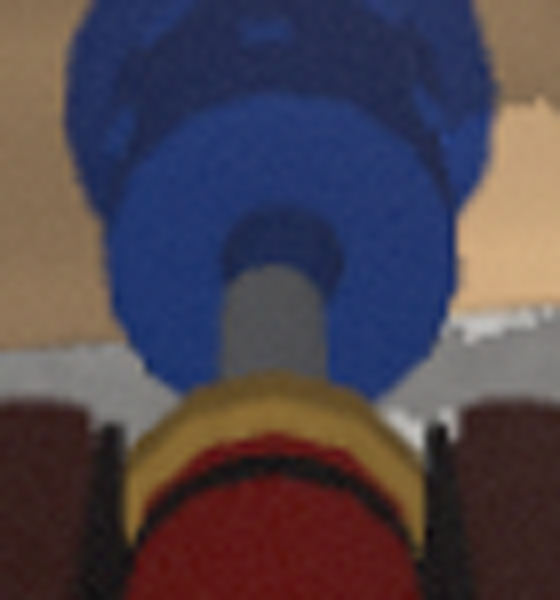

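The opening is at about (320.4,257.8) and the pin tip at about (319.3,262). They are nearly aligned, so I'll make a small correction and lower gently.

Request:
send_rows(
  rows=[
    [255,-0.0006,0.0006,0.004,0,0,0],
    [255,-0.0006,0.0006,0.008,0,0,0],
    [255,-0.0006,0.0006,0.011,0,0,0],
    [255,-0.0006,0.0006,0.014,0,0,0],
    [255,-0.0006,0.0006,0.014,0,0,0],
  ],
)

```text
t: 7.32
eef_pos: [0.6126, 0.0784, 0.1394]
tcp_rot: [0.148, 0.989, 0.0, -0.0]
force: [0.3, 0.3, -0.8]
gripper_width: 0.0174
```

Request:
send_rows(
  rows=[
    [255,0,0,0.003,0,0,0],
    [255,0,0,0.006,0,0,0],
    [255,0,0,0.009,0,0,0],
    [255,0,0,0.009,0,0,0],
  ],
)

```text
t: 7.82
eef_pos: [0.6126, 0.0784, 0.1304]
tcp_rot: [0.148, 0.989, 0.0, 0.0]
force: [0.8, 0.8, -0.4]
gripper_width: 0.0174
```

Request:
send_rows(
  rows=[
    [255,0,0,0.003,0,0,0],
    [255,0,0,0.006,0,0,0],
    [255,0,0,0.008,0,0,0],
    [255,0,0,0.01,0,0,0],
    [255,0,0,0.01,0,0,0],
  ],
)

```text
t: 8.45
eef_pos: [0.6126, 0.0784, 0.1204]
tcp_rot: [0.148, 0.989, 0.0, -0.0]
force: [2.1, 0.5, -2.6]
gripper_width: 0.0176
```

Request:
send_rows(
  rows=[
    [255,0,0,0.002,0,0,0],
    [255,0,0,0.004,0,0,0],
    [255,0,0,0.006,0,0,0],
    [255,0,0,0.006,0,0,0],
  ],
)

```text
t: 8.95
eef_pos: [0.6126, 0.0784, 0.1144]
tcp_rot: [0.148, 0.989, 0.0, 0.0]
force: [3.3, 0.8, -2.1]
gripper_width: 0.0175
```

Request:
send_rows(
  rows=[
    [255,-0.0005,0,0.003,0,0,0],
    [255,-0.0005,0,0.006,0,0,0],
    [255,-0.0005,0,0.009,0,0,0],
    [255,-0.0005,0,0.012,0,0,0],
    [255,-0.0005,0,0.012,0,0,0],
  ],
)

```text
t: 9.57
eef_pos: [0.6129, 0.0782, 0.1022]
tcp_rot: [0.148, 0.989, -0.0, -0.0]
force: [1.4, 1.6, -1.7]
gripper_width: 0.0178
```

Request:
send_rows(
  rows=[
    [255,0,0,0.0015,0,0,0],
    [255,0,0,0.003,0,0,0],
    [255,0,0,0.0035,0,0,0],
    [255,0,0,0.0035,0,0,0],
  ],
)

```text
t: 10.07
eef_pos: [0.6129, 0.0782, 0.0991]
tcp_rot: [0.148, 0.989, -0.0, -0.0]
force: [0.8, 1.3, -0.8]
gripper_width: 0.0176
```

```bash
python3 - <<'E'
from h import *
s=get_state();print(s["t"],s["eef_pos"],s["force"],s["wrist_torque"])
p=snapshot("wrist");im=p["img"];cv2.imwrite("pics/w4.png",cv2.resize(im[215:355,230:410],None,fx=4,fy=4,interpolation=cv2.INTER_CUBIC))
E
```

```text
10.075 [0.61294594 0.07816967 0.09907242] [ 0.82133538  1.31005794 -0.766766  ] [ 0.3116144  -0.18149059 -0.01322528]
```

View pics/w4.png

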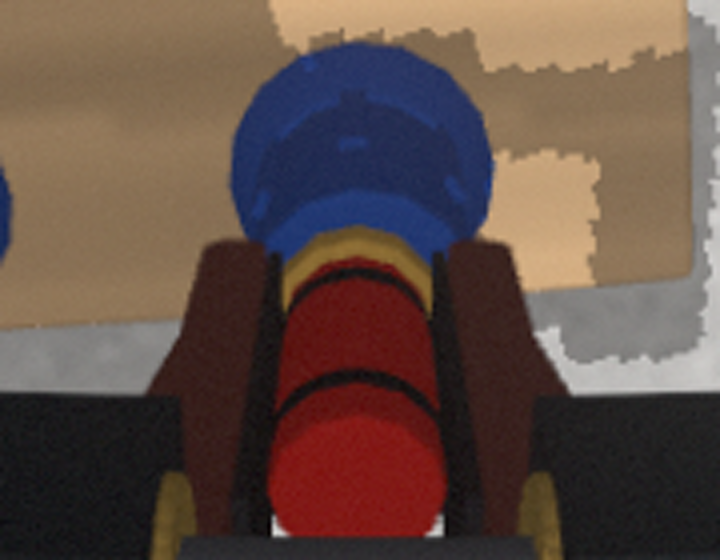

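The shoulder is at or just above the rim, and the pin met no resistance. Pressing to confirm it is seated.

Request:
send_rows(
  rows=[
    [255,0,0,0.001,0,0,0],
    [255,0,0,0.002,0,0,0],
    [255,0,0,0.002,0,0,0],
  ],
)

```text
t: 10.5
eef_pos: [0.6131, 0.0782, 0.0986]
tcp_rot: [0.148, 0.989, 0.0, 0.0]
force: [-3.6, 0.4, 11.5]
gripper_width: 0.0179
```

It is seated: 11.5 N of contact at the full 45 mm depth, so mouth0 is the clear bore. Releasing and rising.

Request:
send_rows(
  rows=[
    [120,0,0,-0.001,0,0,0],
    [120,0,0,-0.001,0,0,0],
    [120,0,0,-0.001,0,0,0],
    [120,0,0,-0.001,0,0,0],
    [120,0,0,-0.001,0,0,0],
  ],
)

```text
t: 11.12
eef_pos: [0.613, 0.0781, 0.098]
tcp_rot: [0.148, 0.989, -0.0, -0.0]
force: [0.4, 0.3, -0.1]
gripper_width: 0.0467
```

Request:
send_rows(
  rows=[
    [120,0,0,-0.02,0,0,0],
    [120,0,0,-0.06,0,0,0],
    [120,0,0,-0.1,0,0,0],
    [0,0,0,-0.12,0,0,0],
  ],
)

```text
t: 11.62
eef_pos: [0.6139, 0.0781, 0.2206]
tcp_rot: [0.148, 0.989, 0.001, 0.001]
force: [-0.1, 0.2, -0.5]
gripper_width: 0.0535
```

```bash
python3 - <<'E'
from h import *
s=get_state();print(s["t"],s["eef_pos"],s["gripper_width"],s["qpos"].round(2))
p1=snapshot("scene");p2=snapshot("side");cv2.imwrite("pics/side2.png",p2["img"])
print(red(p1["img"]),red(p2["img"]))
try: print(tri([ray(p,max(red(p["img"]),key=lambda q:q[0][4])[1]) for p in(p1,p2)]))
except Exception as e: print(e)
L=[]
for p in(p1,p2):
    for k in("tag",):
        d=spot_point(p,k)[0];b=boxes_of(p,k)[0];print(d,b);L.append(ray(p,d["location"][::-1]))
x,e=tri(L);print(x,e,to([.48,-.30,.2],s))
E
```

```text
11.625 [0.61388051 0.0781379  0.2206183 ] 0.05352539228518802 [-0.41  0.4   0.28  1.63 -0.12  1.12  1.18]
[([352, 216, 6, 6, 35], [354.6, 218.6]), ([351, 223, 7, 8, 49], [354.2, 226.5])] [([273, 251, 10, 9, 59], [277.3, 254.7])]
(array([0.617124  , 0.06724334, 0.11588542]), [np.float64(0.0007534846486573204), np.float64(0.0007534846486573353)])
{'location': [357.0, 202.4], 'score': 0.8} {'bbox': [177.1, 344.3, 35.0, 19.6], 'score': 0.91}
{'location': [153.4, 351.3], 'score': 0.48} {'bbox': [342.9, 151.7, 36.0, 8.1], 'score': 0.66}
[ 0.49552532 -0.31897418  0.02239963] [np.float64(0.0016457755670797644), np.float64(0.0016457755670797373)] [ 0.017  -0.4008  0.02  ]
```

Request:
send_rows(
  rows=[
    [0,0.004,-0.055,0,0,0,0],
    [0,0.008,-0.115,0,0,0,0],
    [0,0.012,-0.175,0,0,0,0],
    [0,0.016,-0.235,0,0,0,0],
    [0,0.02,-0.295,0,0,0,0],
  ],
)

```text
t: 12.55
eef_pos: [0.506, -0.1994, 0.2171]
tcp_rot: [0.148, 0.989, 0.0, -0.001]
force: [1.1, -1.3, 0.0]
gripper_width: 0.0879
```

Request:
send_rows(
  rows=[
    [0,0.002,-0.055,0,0,0,0],
    [0,0.004,-0.1,0,0,0,0],
    [0,0.004,-0.11,0,0,0,0],
    [0,0.004,-0.11,0,0,0,0],
  ],
)

```text
t: 13.05
eef_pos: [0.4709, -0.3018, 0.2172]
tcp_rot: [0.149, 0.989, 0.0, -0.001]
force: [0.5, 0.6, 0.5]
gripper_width: 0.0876
```

```bash
python3 - <<'E'
from h import *
s=get_state();p=snapshot("wrist");im=p["img"]
print(s["t"],s["eef_pos"],s["tcp_rot"],s["qpos"].round(2))
d=spot_point(p,"tag")[0];print(d,wonz(p,d["location"][::-1],.02,s))
h=cv2.cvtColor(im,cv2.COLOR_BGR2HSV);m=((h[...,0]>40)&(h[...,0]<80)&(h[...,1]>120)&(h[...,2]>40)).astype(np.uint8)
n,l,st,c=cv2.connectedComponentsWithStats(m)
for i in range(1,n):
    if st[i,4]>100: print(st[i],c[i])
    if st[i,4]>100 and abs(c[i][0]-d["location"][1])<60:
        ys,xs=np.where(l==i);W=np.array([wonz(p,(x,y),.026,s)[:2] for x,y in zip(xs,ys)])
        r=cv2.minAreaRect((W*1000).astype(np.float32));print(r,cv2.boxPoints(r))
cv2.imwrite("pics/w5.png",cv2.resize(im[120:400,150:490],None,fx=2,fy=2))
E
```

```text
13.05 [ 0.47089593 -0.3018057   0.21720858] [ 1.48859403e-01  9.88858065e-01  2.71233482e-04 -7.29172385e-04] [ 0.14  0.32  0.44  1.79 -0.15  1.07  1.9 ]
{'location': [242.1, 317.0], 'score': 0.62} [ 0.49585035 -0.31220598  0.02      ]
[ 279  188   55   74 1539] [305.74983756 226.56335283]
((475.64105224609375, -321.1577453613281), (77.93759155273438, 34.404258728027344), 19.679746627807617) [[ 433.1554  -318.08362]
 [ 444.74146 -350.47833]
 [ 518.1267  -324.23187]
 [ 506.54065 -291.83716]]
[  0 244   7  26 106] [  2.06603774 259.02830189]
[ 51 284  35  20 532] [ 68.58646617 293.4924812 ]
[  89  289   72   37 1099] [138.62238399 304.7488626 ]
```

View pics/w5.png

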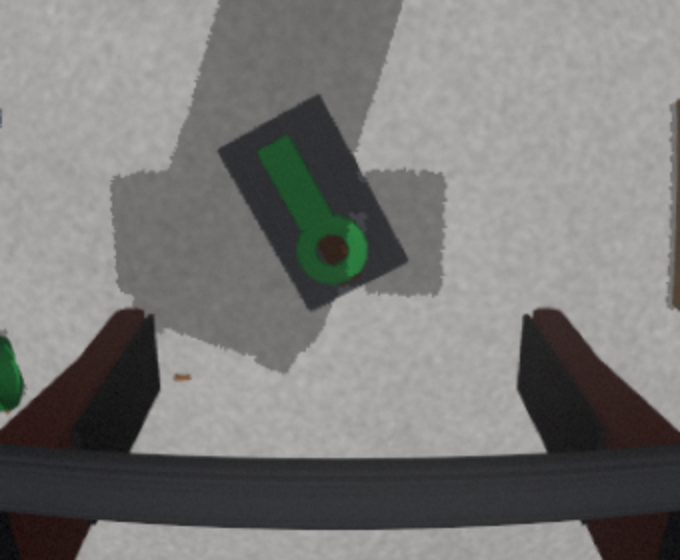

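The picture shows the tag with its hole at full-frame (316,244) and its tab end at about (287,192). The tab is turned about 29° from the tool's x axis.

```bash
python3 - <<'E'
from h import *
s=get_state();p=snapshot("wrist");im=p["img"]
h=cv2.cvtColor(im,cv2.COLOR_BGR2HSV);m=((h[...,0]>40)&(h[...,0]<80)&(h[...,1]>120)&(h[...,2]>40)).astype(np.uint8)
m[:, :250]=0;m[:,380:]=0;m[300:]=0
ys,xs=np.where(m>0);W=np.array([wonz(p,(x,y),.026,s)[:2] for x,y in zip(xs,ys)])*1000
# fit tag model by raster IoU
from scipy.optimize import minimize
def inside(q,W):
    c,sn=np.cos(q[2]),np.sin(q[2]);d=W-q[:2];u=d@[c,sn];v=d@[-sn,c];r=np.hypot(u,v)
    return ((r<18)&(r>8))|((u<-12)&(u>-61)&(abs(v)<9)&(r>8))
gx,gy=np.meshgrid(np.arange(260,360),np.arange(170,290));G=np.array([wonz(p,(x,y),.026,s)[:2] for x,y in zip(gx.ravel(),gy.ravel())])*1000
t=m[gy.ravel(),gx.ravel()]>0
f=lambda q:(inside(q,G)!=t).sum()
best=minimize(f,[495,-312,.2],method="Nelder-Mead",options=dict(initial_simplex=[[495,-312,.2],[501,-312,.2],[495,-306,.2],[495,-312,.35]]))
q=best.x;print(q,best.fun,t.sum(),np.degrees(q[2]))
yaw=np.arctan2(*R.from_quat(s["tcp_rot"]).as_matrix()[[1,0],0]);ta=q[2]+np.pi
print("turn about tool z deg",-np.degrees((ta-yaw+np.pi)%(2*np.pi)-np.pi))
g=q[:2]/1000+.047*np.array([np.cos(ta),np.sin(ta)]);print(g,to([*g,.10],s),s["eef_pos"])
E
```

```text
[ 4.96000860e+02 -3.13468460e+02  2.00667321e-01] 87.0 1531 11.497390557796068
turn about tool z deg -28.4460428278887
[ 0.44994397 -0.32283666] [ 0.0143 -0.0281  0.1175] [ 0.4718899  -0.30024204  0.21746708]
```

Request:
send_rows(
  rows=[
    [120,0.004,-0.007,0.03,0,0,-8],
    [120,0.009,-0.017,0.06,0,0,-16],
    [120,0.014,-0.028,0.09,0,0,-24],
    [120,0.014,-0.028,0.11,0,0,-28.4],
    [120,0.014,-0.028,0.11,0,0,-28.4],
  ],
)

```text
t: 13.82
eef_pos: [0.4495, -0.3228, 0.1068]
tcp_rot: [-0.099, 0.995, 0.001, -0.001]
force: [0.4, 0.3, -0.3]
gripper_width: 0.0469
```

```bash
python3 - <<'E'
from h import *
s=get_state();print(s["t"],s["eef_pos"],np.degrees(R.from_quat(s["tcp_rot"]).as_euler("ZYX")),s["qpos"].round(2),s["gripper_width"])
print(to([.4499,-.3228,.018],s))
E
```

```text
13.825 [ 0.44946386 -0.32284974  0.10679994] [-1.68593642e+02 -1.13475600e-01  1.79862089e+02] [ 0.3   0.43  0.31  1.91 -0.17  0.83  2.47] 0.04685872278382496
[-0.0006 -0.0003  0.0888]
```

Request:
send_rows(
  rows=[
    [120,0,0,0.03,0,0,0],
    [120,0,0,0.06,0,0,0],
    [120,0,0,0.08,0,0,0],
    [120,0,0,0.092,0,0,0],
    [120,0,0,0.092,0,0,0],
  ],
)

```text
t: 14.45
eef_pos: [0.45, -0.3241, 0.0162]
tcp_rot: [-0.099, 0.995, 0.0, -0.0]
force: [0.2, -0.2, 0.4]
gripper_width: 0.0465
```

Request:
send_rows(
  rows=[
    [255,0,0,0,0,0,0],
    [255,0,0,0,0,0,0],
    [255,0,0,0,0,0,0],
    [255,0,0,0,0,0,0],
    [255,0,0,0,0,0,0],
  ],
  force=25,
)

```text
t: 15.08
eef_pos: [0.4499, -0.3248, 0.0166]
tcp_rot: [-0.099, 0.995, -0.0, 0.0]
force: [-1.0, 0.6, 6.3]
gripper_width: 0.0176
```

Request:
send_rows(
  rows=[
    [255,0,0,0,0,0,0],
    [255,0,0,-0.01,0,0,0],
    [255,0,0,-0.05,0,0,0],
    [255,0,0,-0.1,0,0,0],
    [255,0,0,-0.13,0,0,0],
  ],
)

```text
t: 15.7
eef_pos: [0.4501, -0.3252, 0.1489]
tcp_rot: [-0.099, 0.995, -0.001, 0.001]
force: [0.5, 0.1, -0.1]
gripper_width: 0.0179
```

```bash
python3 - <<'E'
from h import *
s=get_state();print(s["t"],s["eef_pos"],s["gripper_width"],s["force"])
p=snapshot("wrist");cv2.imwrite("pics/w6.png",cv2.resize(p["img"][200:400,200:440],None,fx=3,fy=3))
d=spot_point(p,"tag")[0];w=wonz(p,d["location"][::-1],s["eef_pos"][2]+.004,s);print(d,w,to(w,s))
E
```

```text
15.7 [ 0.4500664  -0.32519021  0.14889948] 0.017887515171781398 [ 0.49836016  0.13598685 -0.07115287]
{'location': [382.8, 322.5], 'score': 0.62} [ 0.49674028 -0.31436792  0.15289948] [-0.0479  0.0014 -0.0039]
```

View pics/w6.png

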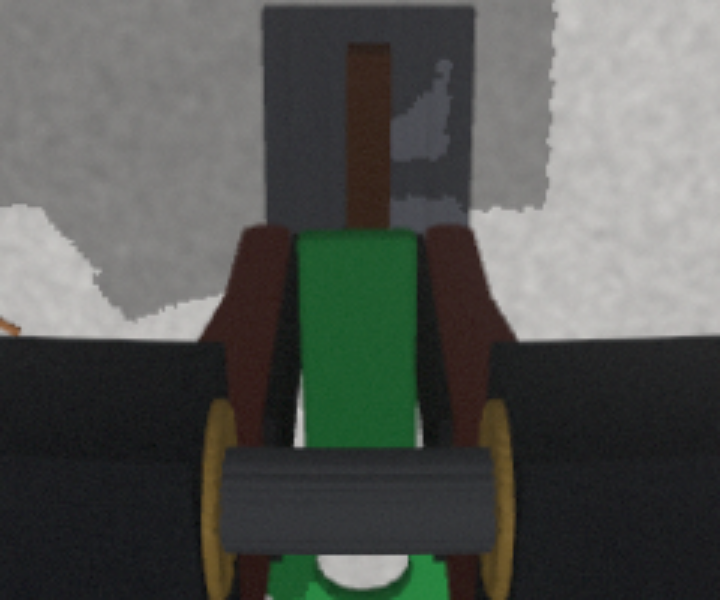

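Tag is gripped and level. I'll carry it over to post0, raised, and turn it 23° to match the nest. I'll look at the post before lowering.

Request:
send_rows(
  rows=[
    [255,-0.02,0.045,-0.016,0,0,5],
    [255,-0.042,0.096,-0.016,0,0,10],
    [255,-0.064,0.147,-0.016,0,0,15],
    [255,-0.086,0.198,-0.016,0,0,20],
    [255,-0.108,0.248,-0.016,0,0,23],
  ],
)

```text
t: 16.42
eef_pos: [0.5064, -0.0583, 0.1615]
tcp_rot: [0.103, 0.995, -0.0, -0.0]
force: [0.6, -0.1, -0.2]
gripper_width: 0.0175
```

```bash
python3 - <<'E'
from h import *
s=get_state();print(s["t"],s["eef_pos"],np.degrees(R.from_quat(s["tcp_rot"]).as_euler("ZYX"))[0],to([.54,.094,.165],s))
E
```

```text
16.425 [ 0.50641995 -0.05834664  0.16153426] 168.2147660918163 [-0.0018  0.156  -0.0035]
```

Request:
send_rows(
  rows=[
    [255,0,0.05,-0.004,0,0,0],
    [255,0,0.1,-0.004,0,0,0],
    [255,-0.001,0.14,-0.004,0,0,0],
    [255,-0.002,0.156,-0.004,0,0,0],
    [255,-0.002,0.156,-0.004,0,0,0],
  ],
)

```text
t: 17.05
eef_pos: [0.54, 0.0922, 0.1655]
tcp_rot: [0.101, 0.995, -0.0, -0.0]
force: [0.2, -1.0, 0.3]
gripper_width: 0.0179
```

```bash
python3 - <<'E'
from h import *
s=get_state();p=snapshot("wrist");cv2.imwrite("pics/w7.png",cv2.resize(p["img"][160:400,160:480],None,fx=2.4,fy=2.4))
print(s["t"],s["eef_pos"],np.degrees(R.from_quat(s["tcp_rot"]).as_euler("ZYX"))[0],s["force"])
for d in spot_point(p,"post0")[:3]: w=wonz(p,d["location"][::-1],.03,s);print(d,w)
for d in spot_point(p,"tag")[:2]: w=wonz(p,d["location"][::-1],s["eef_pos"][2]+.004,s);print(d,w,to(w,s))
E
```

```text
17.05 [0.53999167 0.09216322 0.16549967] 168.40536324048202 [ 0.23867339 -0.98255538  0.30501465]
{'location': [247.6, 317.9], 'score': 0.95} [0.55419315 0.08756691 0.03      ]
{'location': [248.0, 143.5], 'score': 0.87} [ 0.52336521 -0.06730828  0.03      ]
{'location': [246.0, 229.6], 'score': 0.66} [0.53784397 0.01416659 0.03      ]
{'location': [380.6, 320.2], 'score': 0.56} [0.58566435 0.08289759 0.16949967] [-0.0466  0.0001 -0.004 ]
```

View pics/w7.png

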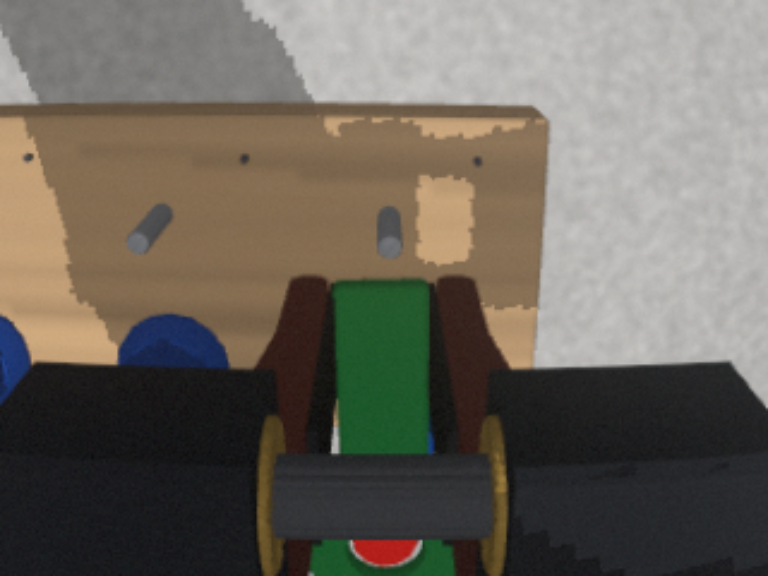

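Post0 shows its foot at about (322,249) and its top at about (322.5,262.5). The gauge's red handle shows through the tag's hole.

```bash
python3 - <<'E'
from h import *
s=get_state();p=snapshot("wrist")
f=wonz(p,(322.1,249.),.03,s);t=wonz(p,(322.5,262.7),.066,s);print(f,t,to(f,s),to(t,s),s["t"])
E
```

```text
[0.55634256 0.08841666 0.03      ] [0.55640196 0.08847182 0.066     ] [-0.0163  0.002   0.136 ] [-0.0164  0.002   0.1   ] 17.2
```

Request:
send_rows(
  rows=[
    [255,0.015,0.001,0,0,0,0],
    [255,0.0306,0.0017,0,0,0,0],
    [255,0.0306,0.0017,0.03,0,0,0],
    [255,0.0306,0.0017,0.07,0,0,0],
    [255,0.0306,0.0017,0.085,0,0,0],
  ],
)

```text
t: 17.88
eef_pos: [0.5086, 0.1, 0.0797]
tcp_rot: [0.101, 0.995, -0.0, -0.001]
force: [-0.3, -0.6, 0.5]
gripper_width: 0.0179
```

Request:
send_rows(
  rows=[
    [255,0,0,0,0,0,0],
    [255,0,0,0.012,0,0,0],
    [255,0,0,0.024,0,0,0],
    [255,0,0,0.024,0,0,0],
  ],
)

```text
t: 18.38
eef_pos: [0.5101, 0.0999, 0.0564]
tcp_rot: [0.102, 0.995, -0.0, -0.001]
force: [0.3, 0.6, -0.5]
gripper_width: 0.0177
```

```bash
python3 - <<'E'
from h import *
s=get_state();print(s["t"],s["eef_pos"],s["force"],s["wrist_torque"],to([.5564,.0885,.066],s))
p=snapshot("side");im=p["img"];cv2.imwrite("pics/s3.png",cv2.resize(im[220:350,230:400],None,fx=4,fy=4,interpolation=cv2.INTER_CUBIC))
E
```

```text
18.375 [0.51008516 0.09985511 0.05638256] [ 0.28392641  0.55370711 -0.45141601] [0.00900512 0.00389284 0.03294232] [-0.0476 -0.0018 -0.0097]
```

View pics/s3.png

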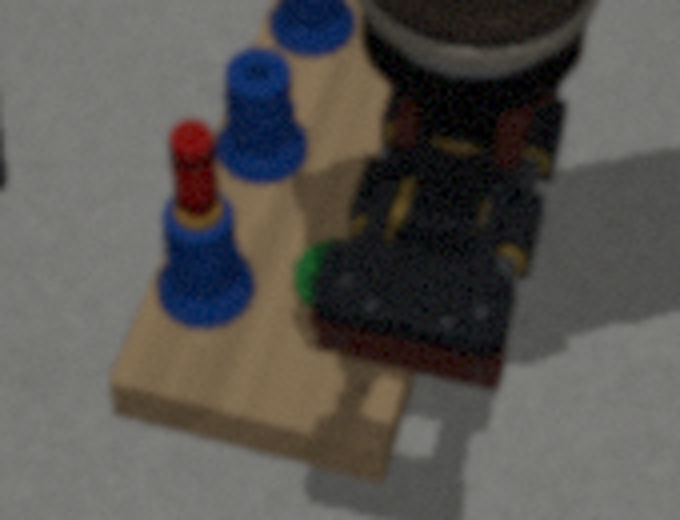

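The gauge stands home in the +y body. The tag is already threading the post with no force, so I'll lower it further.

Request:
send_rows(
  rows=[
    [255,0,-0.001,0.008,0,0,0],
    [255,0,-0.001,0.016,0,0,0],
    [255,0,-0.001,0.024,0,0,0],
    [255,0,-0.001,0.024,0,0,0],
  ],
)

```text
t: 18.92
eef_pos: [0.5099, 0.0989, 0.0323]
tcp_rot: [0.102, 0.995, -0.0, -0.001]
force: [-0.0, -0.4, -0.3]
gripper_width: 0.0176
```

Request:
send_rows(
  rows=[
    [255,0,0,0.0015,0,0,0],
    [150,0,0,0.0015,0,0,0],
    [150,0,0,0.0015,0,0,0],
    [150,0,0,0.0015,0,0,0],
    [150,0,0,0.0015,0,0,0],
  ],
)

```text
t: 19.55
eef_pos: [0.5105, 0.0991, 0.0317]
tcp_rot: [0.102, 0.995, 0.0, 0.0]
force: [0.0, -0.5, 0.0]
gripper_width: 0.0356
```

Request:
send_rows(
  rows=[
    [150,0,0,-0.01,0,0,0],
    [150,0.01,0,-0.05,0,0,0],
    [150,0.03,0,-0.1,0,0,0],
    [150,0.06,0,-0.14,0,0,0],
    [150,0.07,0,-0.15,0,0,0],
  ],
)

```text
t: 20.18
eef_pos: [0.4419, 0.1138, 0.1844]
tcp_rot: [0.101, 0.995, 0.001, 0.002]
force: [0.5, 0.4, 0.4]
gripper_width: 0.036
```

```bash
python3 - <<'E'
from h import *
s=get_state();p=snapshot("wrist");im=p["img"]
print(s["t"],s["eef_pos"],s["force"],s["gripper_width"])
for k,z in(("tag",.03),("gauge",.085),("post0",.03)):
    for d in spot_point(p,k)[:3]: print(k,d,wonz(p,d["location"][::-1],z,s))
cv2.imwrite("pics/w8.png",cv2.resize(im[150:400,160:480],None,fx=2.4,fy=2.4))
E
```

```text
20.175 [0.44188133 0.11383398 0.18439182] [0.50135614 0.39748789 0.44108657] 0.03598908597835584
tag {'location': [341.7, 318.5], 'score': 0.83} [0.55672846 0.08958554 0.03      ]
gauge {'location': [289.2, 503.0], 'score': 0.92} [0.51356269 0.2558267  0.085     ]
gauge {'location': [367.1, 512.4], 'score': 0.69} [0.59951198 0.26772744 0.085     ]
gauge {'location': [50.5, 502.7], 'score': 0.65} [0.32309136 0.28001577 0.085     ]
post0 {'location': [337.8, 315.9], 'score': 0.88} [0.55182142 0.08800452 0.03      ]
```

View pics/w8.png

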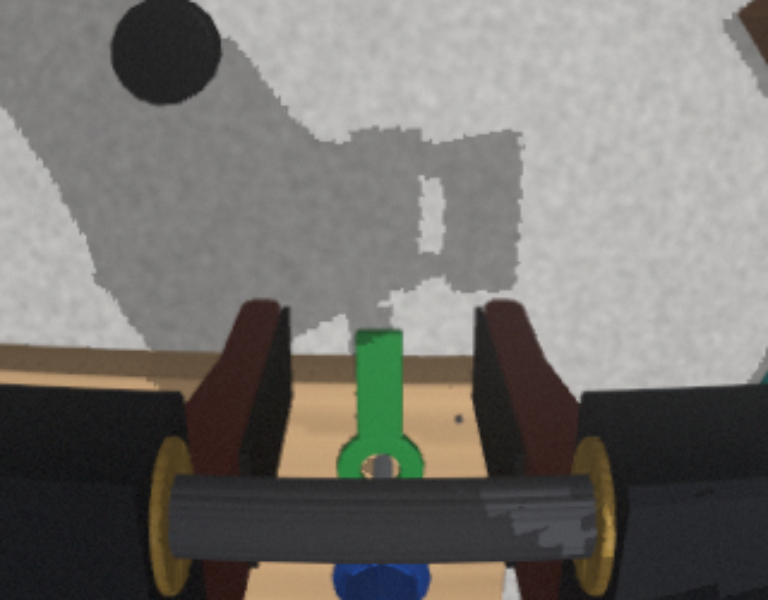

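The tag lies flat with the post through its hole. One last numeric check on the gauge, then I'll hand in.

```bash
python3 - <<'E'
from h import *
p1=snapshot("scene");p2=snapshot("side");print(red(p1["img"]),red(p2["img"]))
L=[]
for p in(p1,p2):
    d=spot_point(p,"tag")[0];print(d["score"],onz(p,d["location"][::-1],.03))
    for k in("cap","phone","green_torch"): print(k,onz(p,spot_point(p,k)[0]["location"][::-1],0).round(3))
close_job();print(get_state()["t"])
E
```

```text
[([352, 215, 6, 7, 36], [354.6, 218.3]), ([351, 223, 7, 9, 47], [354.3, 226.6])] [([273, 251, 10, 9, 67], [277.5, 255.1]), ([274, 263, 9, 8, 50], [278.0, 265.9])]
0.67 [0.60001264 0.1252218  0.03      ]
cap [0.376 0.056 0.   ]
phone [ 0.774 -0.056  0.   ]Traceback (most recent call last):
  File "<stdin>", line 6, in <module>
IndexError: list index out of range
```

```bash
python3 - <<'E'
from h import *
p=snapshot("side")
for k,z in(("tag",.03),("green_torch",0),("cap",0),("phone",0)):
    for d in spot_point(p,k)[:2]: print(k,round(d["score"],2),onz(p,d["location"][::-1],z).round(3))
print(close_job(),get_state()["t"])
E
```

```text
tag 0.78 [0.559 0.093 0.03 ]
green_torch 0.79 [0.671 0.313 0.   ]
cap 0.74 [0.384 0.043 0.   ]
phone 0.83 [ 0.78  -0.055  0.   ]
phone 0.61 [0.629 0.015 0.   ]
the job is handed in; nothing more can be done
the job is handed in; nothing more can be done
```

The gauge is fully home in the torch body at the nest's +y end (mouth0), and the tag hangs flat around post0 in front of it. I handed the job in about 21 s into the 64 s allowed; no verdict is reported.

- **Clear bore:** the first opening I tried was the clear one. The pin passed the 20 mm flash depth with no vertical resistance. The shoulder stopped on the rim at full depth with 11.5 N. I released the gauge there and did not probe the other two bodies.
- **Tag:** the last wrist picture shows the tag flat with the post through its hole. The measured hole centre was (0.557, 0.090) from the wrist camera and (0.559, 0.093) from the side camera. The post was at (0.556, 0.089), so that is about 1 to 5 mm off, against a 10 mm limit.
- **Gauge after placing the tag:** its red handle stayed within half a pixel of where it was in both fixed cameras.
- **Bystanders:** in the side camera the phone, cap and green torch body read within about 8 mm of their starting positions, which is about the networks' scatter.

**Checks that disagreed or failed:**
- The scene camera's last tag reading, (0.600, 0.125), was well off the other two. I took it as a false detection.
- The network did not find the green torch body in that scene picture, but the side camera did.

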